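Seat the flat-sided powder pot in its travel holder

TASK

On the make-up table two white pots with grey lids and two metal holders stand ready for packing: pick up the pot that has one flat side, turn it so that its flat faces the flat wall of the holder whose well has the same flat-sided shape, and lower it upright, fully down to the bottom of that well. Set it in rather than drop it, let go, and leave the round pot standing where it is.

Things in the scene. Friction and masses are not known exactly. Their poses are not given: they have to be found in the camera images.
- flat_pot: closed D-shaped powder pot, white with grey lid, 64 mm high, 0.08-0.17 kg, upright. Round, radius 28 mm about its axis, cut by one flat 14 mm from the axis on its +x side: 42 mm wide along x (flat to back, a firm grasp), 56 mm along y. Origin: on the round part's axis at the underside, z up. Grasped 40-55 mm up it clears the holder's rim. Nothing stands within 45 mm of its sides.
- flat_holder: fixed metal holder: base plate 98x98x8 mm with raised D-shaped collar. Origin: on the well's axis at table height, z up. Well floor at z 8 mm, rim at 30 mm; wall 9 mm thick at foot, 3 at rim. Well = pot's outline + 4 mm all round at floor, + 8 mm at rim (tapered), flat wall on its +x side. Pot is home with its origin over this one at z 8 mm, x axes alike (10 degrees off still fits).
- round_pot: the same pot without a flat: round, 56 mm diameter, 64 mm high, white with grey lid, 0.12 kg. To be left alone. Origin: centre of its underside, z up.
- round_holder: fixed metal holder with the same base plate and height but a round collar and well (radius 32 mm at floor, 36 mm at rim), empty, not the one to use. Origin: under the middle of its base plate at table height, z up.
Things that resemble listed ones, but are neither listed nor needed, are in the scene too. Leave any blue, orange or turquoise look-alike of the flat_pot alone.

How it is judged (in metres and radians):
At the end, for the whole second after the job is handed in: The flat-sided pot rests in the flat-sided holder's well: axis within 12 mm of the well's, underside within 4 mm of the well's floor, flat within 0.4 rad of the well's flat, upright within 0.12 rad, at rest (under 0.02 m/s) (horizontal distance between flat_pot and flat_holder below 0.012 m and z of flat_pot in the frame of flat_holder below 0.012 m and angle between the x axis of flat_pot and the x axis of flat_holder, either way round below 0.4 rad and angle between flat_pot's own z axis and vertical below 0.12 rad and linear speed of flat_pot below 0.02 m/s); the robot touches nothing.
It fails at once if the flat-sided pot is dropped: out of the fingers with its underside more than 60 mm above the table (height (world z) of flat_pot above 0.06 m and contact force between the fingers and flat_pot below 0.02 N).
It fails at once if the round pot is moved by more than 40 mm (distance of round_pot from where it was at the start of the episode above 0.04 m).
It also fails if it takes over 48 s, if anything falls off the work surface, if the arm or the gripper's body presses on something with over 40 N, if the wrist force passes 120 N, or if a joint passes its speed limit or range.

ROBOT

A 6-joint arm with a two-finger parallel gripper is mounted at the origin on the work surface. World frame = base frame: x ahead of the robot, y to its left, z up, the work surface at z = 0. Lengths are in m, angles in degrees, forces in N, time in s.
With the tool pointing down it reaches from about 0.3 to 0.75 m from the base axis. Payload 8.5 kg.
Tool frame: the origin (TCP) lies at the very end of the fingers, on their centre line; the grasp point (between the pads) lies grasp_offset behind it (grasp_offset is the distance from the TCP to the grasp point, in m); x points along the fingers, z is the direction in which the jaws open and shut, and the axes are right-handed (so a half turn about x gives the same grasp; the last joint's range is limited). The gripper opens to 85 mm and grips with 20 to 120 N. Pads are 22 mm wide; open, the fingers measure 114 mm over their backs; the gripper's body (76 mm by 85 mm) begins 54 mm behind the grasp point. The pads swing forward as they close: fully open they stand 13 mm farther back than shut.
Start: joints at [-86.477, 21.807, 74.336, -0, 83.858, -12.336], TCP at [0.15, -0.529, 0.231] pointing down, gripper open.
Joint ranges: [-178.18, 178.18], [-50.72, 133.34], [12.68, 142.11], [-81.47, 261.47], [9.98, 163.14], [-165.26, 165.26]. Speed limits (degrees/s): [136.94, 136.94, 180, 180, 180, 180].

INTERFACE

Orientations are given as a 3x3 rotation matrix whose columns are the frame's x, y, z axes.
In Python, from rig import observe, get_image, close_job, recognise, grasp_offset gives the robot as it stands.
- The arm moves only by the tool drive_tool, never from a script. Its argument "targets" is a list that holds one entry, the list of rows, each a list of 7 numbers: the shift along the tool's x, y, z in units of 50 mm (1.0 is 50 mm), then the turn, a rotation vector about the tool's x, y, z in rad, then the opening, from -1 (shut) to 1 (fully open), so that 0 is half open. A call has 1 to 5 rows; each row shifts and turns the commanded pose from where the row before left it, along the tool's axes as they then stand; what a row does not reach is not made up. A row lasts 1/10 s, in which the tool goes at most 50 mm and 8.59 degrees, less where a joint would pass 70% of its speed; a pose out of reach is approached as far as the arm can. A call is refused whole if a number of a shift passes 1 or a number of a turn 0.15, either way. A call with a gripper value outside its range is refused whole. The fingers move at their own pace and stop on an object; "force" is the grip in N (left out, the last holds). Time passes only in rows, so rows that do not move let the fingers close. It gives the time, the measured TCP pose, the force and the opening at its end, in the units of the state.
- observe(): the state, without advancing time (a new reading comes with each control period).
- get_image(name): name is "side" or "top" or "wrist"; returns a dict with "image" (480x640x3 uint8, red, green, blue), "fx", "fy", "cx", "cy" (pixels), "rvec" (rotation vector, rad) and "tvec" (3), from world to camera coordinates, as OpenCV has them. Camera axes: x right, y down, z forward; pixel columns grow to the right and rows downward; lengths in m; the calibration is good to about 2 mm. A picture is of the moment at which its call begins. There is no depth.
- close_job(): hands the job in, once; it reports no verdict.
Trained networks look in a picture, given as the dict that the camera call returned (one of the last four; its "shot" number tells which), for a name from the list of things; names that differ only in an ending like _2 or _b are one class to them, and where a whole thing is asked for, a point or a joint stands for the part that bears it (a point fixed in the world has none). Each returns a list of dicts, best first, with "p" (0 to 1); they miss things now and then, are a little off and sometimes report something else, mostly with a low value. They report only what shows in the picture. A call takes as long as a camera call. They do not tell look-alikes from the thing itself.
- recognise(label, picture): "at" ([column, row] as shares, 0 to 1, of the picture: columns of its width, rows of its height, amid what is visible of it).
The state is a dict: "time_s": time; "q": joint angles; "qvel": joint speeds; "joint_efforts": joint torques, N m; "position": TCP position; "tool_rot": TCP orientation; "ft_force": force on the tool from outside, world axes, zero at the start; "wrist_torque": the same for the moment, N m; "grip_width": finger opening in m.
Only numpy, scipy, OpenCV 4.12 (cv2) and the standard library are available. Lean on these libraries where they do the work, as an engineer would, in place of code of your own. Each camera call takes 0.05 s, during which the arm holds its last target.

## Working session

There is one attempt and no reset: what is moved stays moved. The work goes in short steps, Python scripts to look and compute and a tool call to move; the robot and the scene stay as the last step left them, time stands still between calls to the robot, and variables do not carry over. Pictures are saved under pics/ and viewed, and the job is handed in when it is done.

Besides the shell and the picture viewer there is one more tool, called after "Emit:" in YAML: its name, and indented under it one key for each argument. drive_tool: Moves the arm, as the interface text tells. Its arguments: {"type":"object","properties":{"targets":{"type":"array"},"force":{"type":"number"}},"required":["targets"]}

```bash
mkdir -p pics; ls; cat > h.py <<'E'
import numpy as np, cv2, pickle
from rig import observe, get_image, close_job, recognise, grasp_offset
def snap(name,fn):
    d=get_image(name); cv2.imwrite('pics/'+fn,cv2.cvtColor(d['image'],cv2.COLOR_RGB2BGR)); pickle.dump(d,open('pics/'+fn+'.pkl','wb')); return d
def K(d): return np.array([[d['fx'],0,d['cx']],[0,d['fy'],d['cy']],[0,0,1.]])
def back(d,uv,z):
    R=cv2.Rodrigues(np.array(d['rvec'],float))[0]; t=np.array(d['tvec'],float).ravel()
    c=-R.T@t; r=R.T@np.linalg.inv(K(d))@np.array([uv[0],uv[1],1.]); return c+r*(z-c[2])/r[2]
def proj(d,P):
    return cv2.projectPoints(np.array(P,float).reshape(-1,3),np.array(d['rvec'],float),np.array(d['tvec'],float),K(d),None)[0].reshape(-1,2)
E
python3 - <<'E'
from h import *
print(grasp_offset if not callable(grasp_offset) else grasp_offset())
s=observe();print(s)
for n in['top','side']:
    d=snap(n,n+'0.png')
    print(n,d['fx'],d['tvec'])
    for l,z in[('flat_pot',.064),('flat_holder',.02),('round_pot',.064),('round_holder',.02)]:
        for r in recognise(l,d):
            uv=np.array(r['at'])*[640,480]; print(l,round(r['p'],2),uv.round(),back(d,uv,z).round(3))
E
```

```text
pics
0.0187
{'time_s': 0.0, 'q': array([-8.64766842e+01,  2.18431325e+01,  7.43852279e+01, -3.94149753e-04,
        8.38582751e+01, -1.23367614e+01]), 'qvel': array([ 0.12831569, -0.00262477, -0.03839514, -0.03134173,  0.02936053,
        0.01430319]), 'joint_efforts': array([-2.78880783e-03, -4.48460162e+01, -2.31281573e+01, -3.64371126e-04,
        4.74621382e-03, -2.92849018e-05]), 'position': array([ 0.15027748, -0.52876659,  0.23068891]), 'tool_rot': array([[-9.97508855e-05,  9.61931780e-01,  2.73289665e-01],
       [ 1.50879587e-03,  2.73289501e-01, -9.61930648e-01],
       [-9.99998857e-01,  3.16384885e-04, -1.47861957e-03]]), 'ft_force': array([0.42081545, 0.97903374, 0.55607443]), 'wrist_torque': array([-0.02127113,  0.01778128,  0.00196417]), 'grip_width': 0.08577020732107941}
top 618.085177305343 [-0.05763872  0.52839354  1.06321174]
flat_pot 0.92 [526. 290.] [ 0.431 -0.4    0.064]
flat_pot 0.75 [470. 264.] [ 0.475 -0.306  0.064]
flat_pot 0.71 [477. 206.] [ 0.575 -0.322  0.064]
flat_holder 0.95 [138. 239.] [0.526 0.271 0.02 ]
round_pot 0.67 [379. 217.] [ 0.557 -0.152  0.064]
round_pot 0.35 [231. 226.] [0.543 0.102 0.064]
round_holder 0.78 [234. 225.] [0.549 0.103 0.02 ]
round_holder 0.46 [380. 220.] [ 0.558 -0.157  0.02 ]
side 508.6497391143736 [0.52473076 0.08479591 0.97413157]
flat_pot 0.9 [372. 213.] [ 0.439 -0.132  0.064]
flat_pot 0.63 [314. 185.] [ 0.584 -0.265  0.064]
flat_pot 0.61 [377. 177.] [ 0.434 -0.334  0.064]
flat_pot 0.57 [361. 191.] [ 0.468 -0.243  0.064]
flat_holder 0.56 [302. 366.] [0.523 0.303 0.02 ]
round_pot 0.8 [318. 216.] [ 0.552 -0.102  0.064]
round_holder 0.7 [301. 296.] [0.553 0.129 0.02 ]
```

View pics/top0.png

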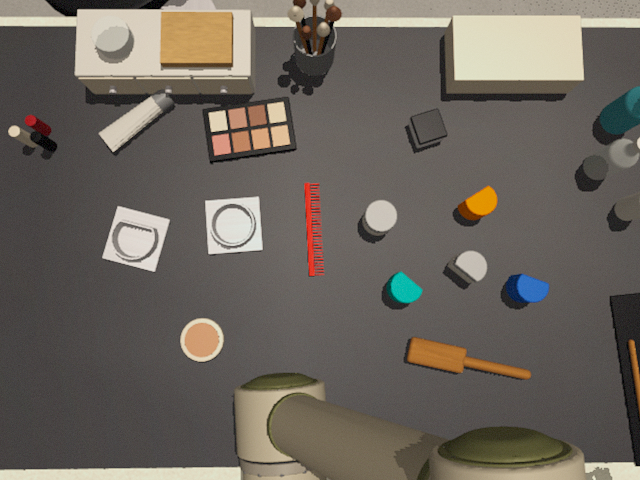

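View pics/side0.png

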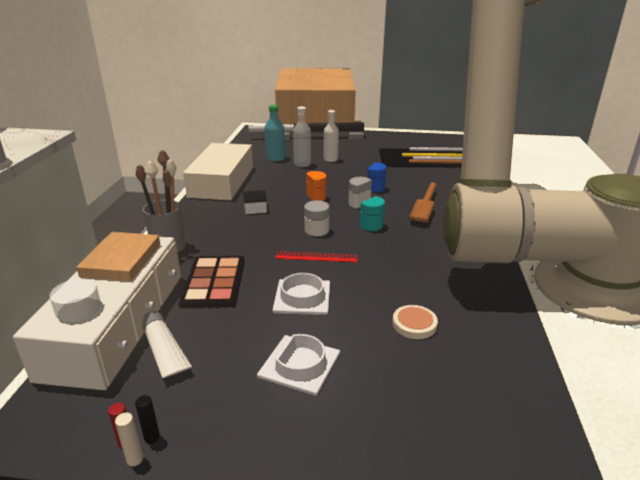

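The top view shows four D-shaped pots: orange (478,203), turquoise (404,288), blue (527,289) and grey/white (470,267). There is also a round pot at (380,217), the D-holder at (136,239) and the round holder at (234,225). Only the one at (470,267) is white with a grey lid and a flat, so I'll confirm it in an enlarged crop.

```bash
python3 - <<'E'
import cv2,numpy as np
i=cv2.imread('pics/top0.png')
a=cv2.resize(i[242:292,445:495],(400,400),interpolation=cv2.INTER_CUBIC)
b=cv2.resize(i[200:280,96:176],(400,400),interpolation=cv2.INTER_CUBIC)
cv2.imwrite('pics/crop0.png',np.hstack([a,b]))
E
```

```text
(no output)
```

View pics/crop0.png

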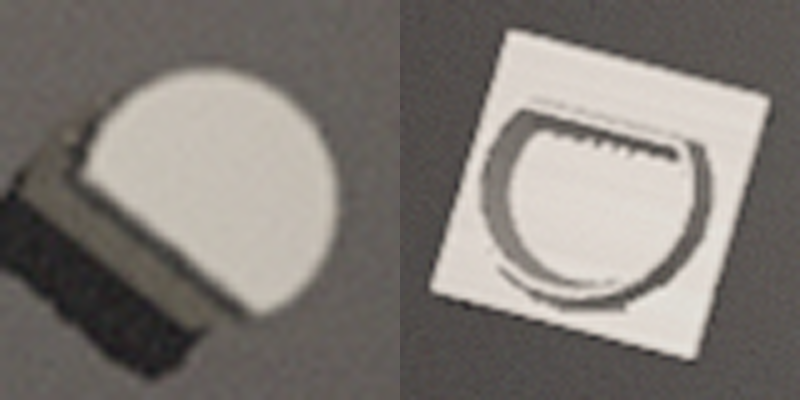

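Confirmed: the grey D-pot's lid has its flat edge at about (455.6,264.8)–(476.9,281.4). The holder's flat wall is on the upper side in the picture. Next I'll fit both poses.

```bash
cat > fit.py <<'E'
from h import *
from scipy.optimize import least_squares, minimize
def dmask_pts(n=60):
    a0=np.arccos(14/28.); a=np.linspace(a0,2*np.pi-a0,n)
    return np.c_[28*np.cos(a),28*np.sin(a)]*1e-3
def world(p,z):
    c,s=np.cos(p[2]),np.sin(p[2]); P=dmask_pts()@np.array([[c,s],[-s,c]])+p[:2]
    return np.c_[P,np.full(len(P),z)]
def fitpot(d,roi,z,init,thr):
    g=cv2.cvtColor(d['image'],cv2.COLOR_RGB2GRAY); x0,y0,x1,y1=roi
    S=8; crop=cv2.resize(g[y0:y1,x0:x1],None,fx=S,fy=S,interpolation=cv2.INTER_CUBIC)
    m=(crop>thr).astype(np.uint8)
    n,l,st,_=cv2.connectedComponentsWithStats(m); k=1+np.argmax(st[1:,4]); m=(l==k)
    def cost(p):
        q=(proj(d,world(p,z))-[x0,y0]+.5)*S
        t=np.zeros(m.shape,np.uint8); cv2.fillPoly(t,[np.round(q*16).astype(np.int32)],1,shift=4)
        return 1-(m&(t>0)).sum()/(m|(t>0)).sum()
    best=None
    for th in init[2:]:
        r=minimize(cost,[init[0],init[1],th],method='Nelder-Mead',options=dict(initial_simplex=np.array([init[0],init[1],th])+np.array([[0,0,0],[.008,0,0],[0,.008,0],[0,0,.3]])))
        if best is None or r.fun<best.fun: best=r
    return best
E
python3 - <<'E'
from fit import *
d=pickle.load(open('pics/top0.png.pkl','rb'))
print(cv2.cvtColor(d['image'],cv2.COLOR_RGB2GRAY)[250:290:4,447:495:4])
for thr in(110,140,160):
    r=fitpot(d,(440,240,500,295),.064,[.475,-.306,0,1.5,3,4.5],thr); print(thr,r.x.round(4),np.degrees(r.x[2])%360,r.fun)
# holder plate corners, z=.008
c=np.array([[508,30],[769,98],[697,358],[430,292]],float); c[:,0]-=400
uv=c/5+[96,200]-.5+.1; 
w=np.array([back(d,q,.008) for q in uv]); print(w.round(4),w.mean(0).round(4)); 
print([np.linalg.norm(w[i]-w[i-1]).round(4) for i in range(4)])
for i,j in((0,1),(3,2)): e=w[j]-w[i]; print(np.degrees(np.arctan2(e[1],e[0])))
for i,j in((3,0),(2,1)): e=w[j]-w[i]; print(np.degrees(np.arctan2(e[1],e[0])))
# rim of collar at z=.03: flat rim ends
for q in ([525,98],[698,140]): print(back(d,np.array([(q[0]-400)/5+95.6,q[1]/5+199.6]),.03).round(4))
E
```

```text
[[101 103 102 100 100 112 125  98  97  93 101  97]
 [ 97  97  98  80 197 193 192 191 188  96 100  97]
 [ 99  89  66 194 193 192 190 191 190 189  97  95]
 [ 93  85  94 193 192 191 190 190 189 190  96  96]
 [ 60  93  68 168 192 190 192 190 192 191 115  95]
 [ 40  41  91  85 127 193 191 191 188 191 103  96]
 [ 40  38  32  89  97  71 193 190 189 189  94  99]
 [ 99  30  38  40  87  94  63 188 193  97  98  94]
 [ 95  98  36  38  40  62  86  83  94  96  94  95]
 [ 96  98  92  33  38  38  92  92  97  96  96  93]]
110 [ 0.4715 -0.3073  2.4588] 140.87839008228121 0.012039643846277093
140 [ 0.4712 -0.3073  2.4626] 141.09766923400716 0.07059501845018445
160 [ 0.4706 -0.3072  2.5162] 144.1666952521016 0.1163477057874106
[[0.5874 0.3136 0.008 ]
 [0.5623 0.2197 0.008 ]
 [0.4691 0.2434 0.008 ]
 [0.4932 0.3385 0.008 ]] [0.528  0.2788 0.008 ]
[np.float64(0.0975), np.float64(0.0972), np.float64(0.0962), np.float64(0.0981)]
-104.9757733562249
-104.22541319150668
-14.823228333716193
-14.261798909202563
[0.5597 0.3    0.03  ]
[0.5445 0.2391 0.03  ]
```

```bash
cat > go.py <<'E'
import sys
from h import *
def to(x,y,z,yaw):
    s=observe(); R=np.array(s['tool_rot']); p=np.array(s['position'])
    d=R.T@(np.array([x,y,z])-p)
    cy,sy=np.cos(np.radians(yaw)),np.sin(np.radians(yaw)); zt=np.array([cy,sy,0]);xt=np.array([0,0,-1.]);T=np.c_[xt,np.cross(zt,xt),zt]
    rv=cv2.Rodrigues(R.T@T)[0].ravel()
    print('t',round(s['time_s'],2),'pos',p.round(4),'yaw',np.degrees(np.arctan2(R[1,2],R[0,2])).round(2),'w',round(s['grip_width'],4),'F',np.round(s['ft_force'],1),'q',np.round(s['q'],1))
    print('shift units',(d/.05).round(3),'turn',rv.round(4),'T-frame shift',((T.T@(np.array([x,y,z])-p))/.05).round(3))
if __name__=='__main__': to(*map(float,sys.argv[1:]))
E
python3 go.py .4769 -.3117 .2 -39.1
```

```text
t 0.5 pos [ 0.1503 -0.529   0.2313] yaw -74.14 w 0.0855 F [-0.3 -0.3  0.3] q [-86.5  21.8  74.3   0.   83.9 -12.3]
shift units [ 0.627  7.471 -2.396] turn [-6.116e-01 -1.000e-04 -1.000e-04] T-frame shift [0.626 7.492 2.328]
```

Emit:
drive_tool:
  targets:
    - [[0.06, 0.75, -0.24, 0, 0, 0, 1], [0.06, 0.75, -0.24, 0, 0, 0, 1], [0.06, 0.75, -0.24, 0, 0, 0, 1], [0.06, 0.75, -0.24, 0, 0, 0, 1], [0.06, 0.75, -0.24, 0, 0, 0, 1]]

```text
time_s: 1.0
position: [0.3154, -0.4191, 0.2163]
tool_rot: [[0.0, 0.962, 0.273], [-0.0, 0.273, -0.962], [-1.0, 0.0, 0.0]]
ft_force: [0.1, -0.6, -0.7]
grip_width: 0.0856
```

Emit:
drive_tool:
  targets:
    - [[0.06, 0.75, -0.24, 0, 0, 0, 1], [0.06, 0.75, -0.24, 0, 0, 0, 1], [0.06, 0.75, -0.24, 0, 0, 0, 1], [0.06, 0.75, -0.24, 0, 0, 0, 1], [0.06, 0.75, -0.24, 0, 0, 0, 1]]

```text
time_s: 1.5
position: [0.4795, -0.3101, 0.2013]
tool_rot: [[0.0, 0.962, 0.273], [-0.0, 0.273, -0.962], [-1.0, 0.0, 0.0]]
ft_force: [0.6, -0.9, -0.0]
grip_width: 0.0855
```

Emit:
drive_tool:
  targets:
    - [[0, 0, 0, -0.12, 0, 0, 1], [0, 0, 0, -0.12, 0, 0, 1], [0, 0, 0, -0.12, 0, 0, 1], [0, 0, 0, -0.12, 0, 0, 1], [0, 0, 0, -0.13, 0, 0, 1]]

```text
time_s: 2.0
position: [0.4783, -0.3111, 0.2013]
tool_rot: [[-0.0, 0.628, 0.778], [0.0, 0.778, -0.628], [-1.0, 0.0, -0.0]]
ft_force: [-0.1, 0.3, 0.4]
grip_width: 0.0854
```

Emit:
drive_tool:
  targets:
    - [[0, 0, 0, 0, 0, 0, 1]]

```text
time_s: 2.1
position: [0.4782, -0.3111, 0.2013]
tool_rot: [[0.0, 0.631, 0.776], [0.0, 0.776, -0.631], [-1.0, 0.0, -0.0]]
ft_force: [0.2, 0.9, -0.5]
grip_width: 0.0855
```

```bash
python3 go.py .4769 -.3117 .1 -39.1; python3 -c "
from h import *
snap('wrist','w1.png')"
```

```text
t 2.1 pos [ 0.4782 -0.3111  0.2013] yaw -39.13 w 0.0855 F [ 0.2  0.9 -0.5] q [-44.9  25.2  74.    0.   80.9  -5.8]
shift units [ 2.027 -0.026 -0.013] turn [-0.0005 -0.     -0.    ] T-frame shift [ 2.027 -0.026 -0.013]
```

View pics/w1.png

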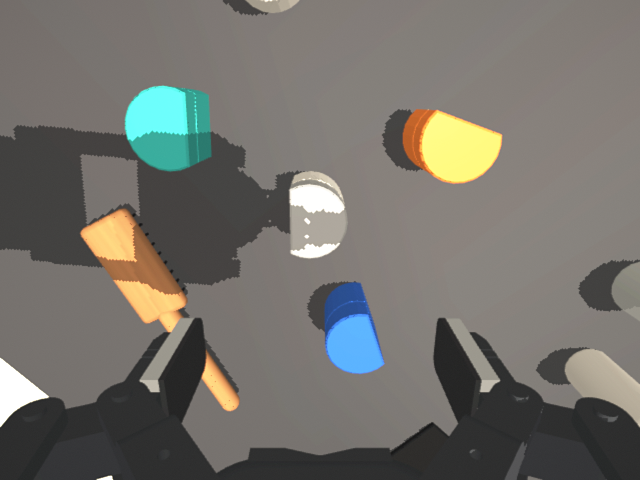

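The wrist view shows the pot centred between the fingers, its flat at column 290 and back at 347, with the flat square to the jaws. I'll descend with the other pots well clear.

Emit:
drive_tool:
  targets:
    - [[0.7, -0.03, -0.01, 0, 0, 0, 1], [0.7, 0, 0, 0, 0, 0, 1], [0.6, 0, 0, 0, 0, 0, 1], [0.3, 0, 0, 0, 0, 0, 1], [0, 0, 0, 0, 0, 0, 1]]

```text
time_s: 2.65
position: [0.4761, -0.3113, 0.0843]
tool_rot: [[-0.003, 0.634, 0.773], [0.003, 0.773, -0.634], [-1.0, 0.0, -0.004]]
ft_force: [-0.8, -0.3, -0.2]
grip_width: 0.0853
```

```bash
python3 go.py .4769 -.3117 .031 -39.1; python3 -c "
from h import *
snap('wrist','w2.png')"
```

```text
t 2.65 pos [ 0.4761 -0.3113  0.0843] yaw -39.37 w 0.0853 F [-0.8 -0.3 -0.2] q [-45.1  32.   83.4  -0.   64.8  -5.7]
shift units [1.066 0.004 0.022] turn [-0.0047 -0.0043 -0.0004] T-frame shift [1.066 0.004 0.017]
```

View pics/w2.png

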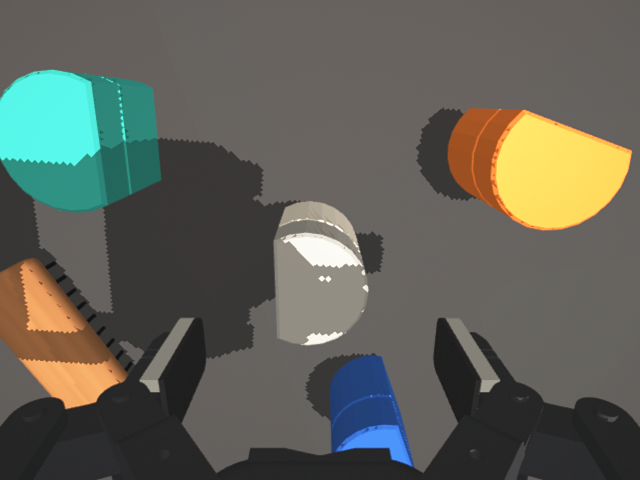

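Emit:
drive_tool:
  targets:
    - [[0.3, 0, 0.01, 0, -0.004, 0, 1], [0.3, 0, 0.01, 0, 0, 0, 1], [0.3, 0, 0, 0, 0, 0, 1], [0.17, 0, 0, 0, 0, 0, 1], [0, 0, 0, 0, 0, 0, 1]]

```text
time_s: 3.2
position: [0.4778, -0.3128, 0.0329]
tool_rot: [[0.003, 0.633, 0.774], [-0.002, 0.774, -0.633], [-1.0, 0.0, 0.004]]
ft_force: [0.5, 0.4, -0.9]
grip_width: 0.0851
```

```bash
python3 go.py .4769 -.3117 .031 -39.1; python3 -c "
from h import *
snap('wrist','w3.png')"
```

```text
t 3.2 pos [ 0.4778 -0.3128  0.0329] yaw -39.24 w 0.0851 F [ 0.5  0.4 -0.9] q [-45.1  36.   86.2   0.   57.6  -5.9]
shift units [ 0.038  0.005 -0.028] turn [-0.0025  0.0038 -0.    ] T-frame shift [ 0.038  0.005 -0.028]
```

View pics/w3.png

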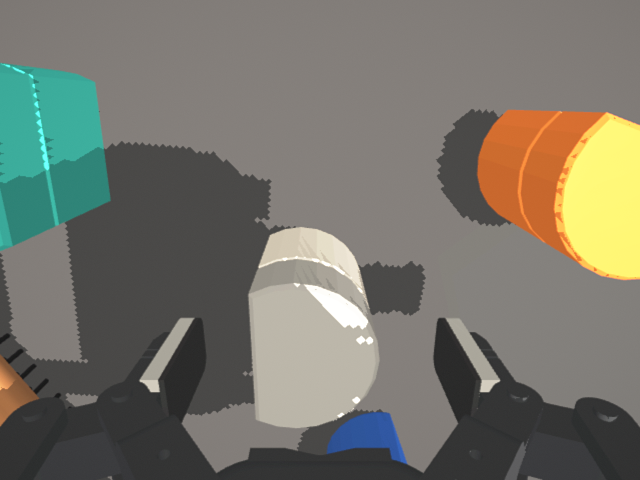

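Emit:
drive_tool:
  targets:
    - [[0.04, 0, -0.03, 0, 0.004, 0, 1], [0, 0, 0, 0, 0, 0, -1], [0, 0, 0, 0, 0, 0, -1], [0, 0, 0, 0, 0, 0, -1], [0, 0, 0, 0, 0, 0, -1]]
  force: 50

```text
time_s: 3.75
position: [0.4767, -0.3119, 0.0313]
tool_rot: [[0.0, 0.632, 0.775], [-0.0, 0.775, -0.632], [-1.0, -0.0, 0.001]]
ft_force: [-1.7, 1.7, 5.0]
grip_width: 0.0407
```

Emit:
drive_tool:
  targets:
    - [[0, 0, 0, 0, 0, 0, -1], [0, 0, 0, 0, 0, 0, -1], [0, 0, 0, 0, 0, 0, -1], [0, 0, 0, 0, 0, 0, -1]]

```text
time_s: 4.15
position: [0.4767, -0.3119, 0.0313]
tool_rot: [[0.0, 0.632, 0.775], [-0.0, 0.775, -0.632], [-1.0, -0.0, 0.001]]
ft_force: [-0.6, 0.5, 5.9]
grip_width: 0.0412
```

```bash
python3 go.py .4769 -.3117 .2 -39.1; python3 -c "
from h import *
snap('wrist','w4.png')"
```

```text
t 4.15 pos [ 0.4767 -0.3119  0.0313] yaw -39.19 w 0.0412 F [-0.6  0.5  5.9] q [-45.1  36.1  86.3  -0.   57.5  -5.9]
shift units [-3.373e+00  5.000e-03  3.000e-03] turn [-0.0016  0.0006  0.0001] T-frame shift [-3.373e+00  5.000e-03  1.000e-03]
```

View pics/w4.png

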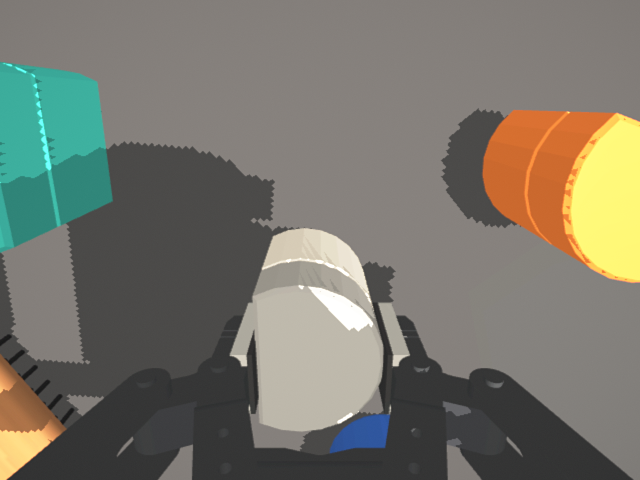

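Held at 41 mm, which is the flat-to-back width. Lifting now.

Emit:
drive_tool:
  targets:
    - [[-0.2, 0, 0, 0, 0, 0, -1], [-0.3, 0, 0, 0, 0, 0, -1], [-0.4, 0, 0, 0, 0, 0, -1], [-0.4, 0, 0, 0, 0, 0, -1], [-0.4, 0, 0, 0, 0, 0, -1]]

```text
time_s: 4.7
position: [0.4765, -0.3117, 0.1169]
tool_rot: [[-0.0, 0.632, 0.775], [0.0, 0.775, -0.632], [-1.0, 0.0, -0.0]]
ft_force: [0.4, -0.5, -1.1]
grip_width: 0.0405
```

Emit:
drive_tool:
  targets:
    - [[-0.4, 0, 0, 0, 0, 0, -1], [-0.4, 0, 0, 0, 0, 0, -1], [-0.4, 0, 0, 0, 0, 0, -1], [-0.3, 0, 0, 0, 0, 0, -1], [0, 0, 0, 0, 0, 0, -1]]

```text
time_s: 5.2
position: [0.4771, -0.3122, 0.193]
tool_rot: [[0.003, 0.632, 0.775], [-0.003, 0.775, -0.632], [-1.0, -0.0, 0.004]]
ft_force: [-0.4, 0.5, -1.4]
grip_width: 0.0409
```

```bash
python3 go.py .5345 .277 .19 165.5; python3 -c "
from h import *
snap('wrist','w5.png')"
```

```text
t 5.2 pos [ 0.4771 -0.3122  0.193 ] yaw -39.19 w 0.0409 F [-0.4  0.5 -1.4] q [-45.1  25.4  75.    0.   79.4  -5.9]
shift units [ 0.03   9.858 -6.557] turn [ 2.7107e+00  1.7000e-03 -5.3000e-03] T-frame shift [  0.06  -11.696   1.839]
```

View pics/w5.png

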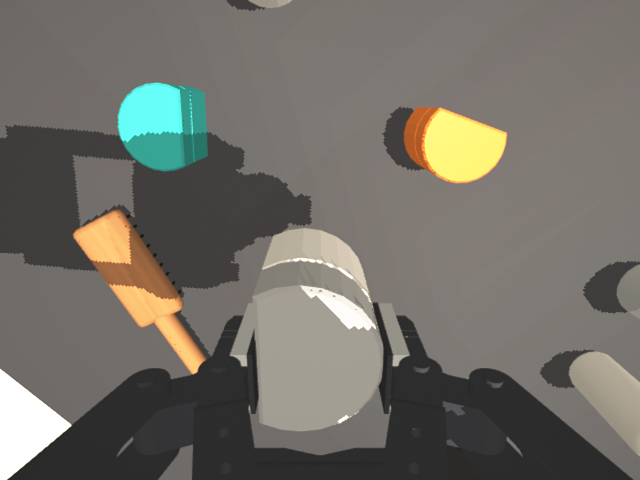

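Emit:
drive_tool:
  targets:
    - [[0, 0.3, -0.21, 0, 0, 0, -1], [0, 0.6, -0.42, 0, 0, 0, -1], [0, 0.65, -0.45, 0, 0, 0, -1], [0, 0.65, -0.45, 0, 0, 0, -1], [0, 0.65, -0.45, 0, 0, 0, -1]]

```text
time_s: 5.75
position: [0.4891, -0.1361, 0.1898]
tool_rot: [[-0.002, 0.632, 0.775], [0.001, 0.775, -0.632], [-1.0, -0.0, -0.002]]
ft_force: [0.6, 0.1, -2.7]
grip_width: 0.0409
```

Emit:
drive_tool:
  targets:
    - [[0, 0.65, -0.45, 0, 0, 0, -1], [0, 0.65, -0.45, 0, 0, 0, -1], [0, 0.65, -0.45, 0, 0, 0, -1], [0, 0.65, -0.45, 0, 0, 0, -1], [0, 0.65, -0.45, 0, 0, 0, -1]]

```text
time_s: 6.25
position: [0.5042, 0.0608, 0.1899]
tool_rot: [[-0.002, 0.632, 0.775], [0.0, 0.775, -0.632], [-1.0, -0.001, -0.002]]
ft_force: [1.2, -0.5, -1.2]
grip_width: 0.0412
```

Emit:
drive_tool:
  targets:
    - [[0, 0.65, -0.45, 0, 0, 0, -1], [0, 0.65, -0.45, 0, 0, 0, -1], [0, 0.65, -0.45, 0, 0, 0, -1], [0, 0.65, -0.45, 0, 0, 0, -1], [0, 0.65, -0.45, 0, 0, 0, -1]]

```text
time_s: 6.75
position: [0.5195, 0.2575, 0.1897]
tool_rot: [[-0.002, 0.631, 0.775], [-0.0, 0.775, -0.631], [-1.0, -0.002, -0.002]]
ft_force: [0.6, -0.2, -1.0]
grip_width: 0.041
```

Emit:
drive_tool:
  targets:
    - [[0, 0, 0, -0.1, 0, 0, -1], [0, 0, 0, -0.14, 0, 0, -1], [0, 0, 0, -0.14, 0, 0, -1], [0, 0, 0, -0.14, 0, 0, -1], [0, 0, 0, -0.14, 0, 0, -1]]

```text
time_s: 7.25
position: [0.5196, 0.2559, 0.1896]
tool_rot: [[-0.003, 0.018, 1.0], [-0.0, 1.0, -0.018], [-1.0, -0.001, -0.003]]
ft_force: [0.3, 0.1, -1.5]
grip_width: 0.0409
```

```bash
python3 go.py .5212 .279 .19 165.5
```

```text
t 7.25 pos [0.5196 0.2559 0.1896] yaw -1.01 w 0.0409 F [ 0.3  0.1 -1.5] q [14.5 26.6 73.5  0.  80.  15.5]
shift units [-0.008  0.463  0.025] turn [-2.9062e+00 -1.2000e-03 -3.7000e-03] T-frame shift [-0.008 -0.456  0.084]
```

Emit:
drive_tool:
  targets:
    - [[0, 0, 0, -0.145, 0, 0, -1], [0, 0, 0, -0.145, 0, 0, -1], [0, 0, 0, -0.145, 0, 0, -1], [0, 0, 0, -0.145, 0, 0, -1], [0, 0, 0, -0.145, 0, 0, -1]]

```text
time_s: 7.75
position: [0.5196, 0.2558, 0.1896]
tool_rot: [[-0.003, -0.65, 0.76], [-0.0, 0.76, 0.65], [-1.0, 0.001, -0.002]]
ft_force: [-0.2, 0.2, -1.4]
grip_width: 0.0407
```

Emit:
drive_tool:
  targets:
    - [[0, 0, 0, -0.145, 0, 0, -1], [0, 0, 0, -0.145, 0, 0, -1], [0, 0, 0, -0.145, 0, 0, -1], [0, 0, 0, -0.145, 0, 0, -1], [0, 0, 0, -0.145, 0, 0, -1]]

```text
time_s: 8.25
position: [0.5196, 0.2558, 0.1896]
tool_rot: [[-0.003, -0.99, 0.138], [-0.0, 0.138, 0.99], [-1.0, 0.003, -0.001]]
ft_force: [0.2, -0.2, -1.8]
grip_width: 0.0411
```

Emit:
drive_tool:
  targets:
    - [[0, 0, 0, -0.145, 0, 0, -1], [0, 0, 0, -0.145, 0, 0, -1], [0, 0, 0, -0.145, 0, 0, -1], [0, 0, 0, -0.145, 0, 0, -1], [0, 0, 0, -0.145, 0, 0, -1]]

```text
time_s: 8.75
position: [0.5196, 0.2558, 0.1896]
tool_rot: [[-0.003, -0.833, -0.554], [-0.0, -0.554, 0.833], [-1.0, 0.002, 0.001]]
ft_force: [0.0, 0.3, -2.2]
grip_width: 0.0408
```

Emit:
drive_tool:
  targets:
    - [[0, 0, 0, -0.145, 0, 0, -1], [0, 0, 0, -0.145, 0, 0, -1], [0, 0, 0, -0.145, 0, 0, -1], [0, 0, 0, -0.145, 0, 0, -1], [0, 0, 0, 0, 0, 0, -1]]

```text
time_s: 9.25
position: [0.5197, 0.2558, 0.1898]
tool_rot: [[-0.002, -0.398, -0.918], [-0.0, -0.918, 0.398], [-1.0, 0.001, 0.002]]
ft_force: [0.1, 0.3, -1.0]
grip_width: 0.0407
```

```bash
python3 go.py .5212 .279 .19 165.5; python3 -c "
from h import *
snap('wrist','w6.png')
snap('top','top6.png')"
```

```text
t 9.25 pos [0.5197 0.2558 0.1898] yaw 156.58 w 0.0407 F [ 0.1  0.3 -1. ] q [  14.5   26.6   73.5    0.    80.  -142.1]
shift units [-0.005 -0.437  0.158] turn [-0.1557  0.002  -0.0011] T-frame shift [-0.004 -0.457  0.088]
```

View pics/w6.png

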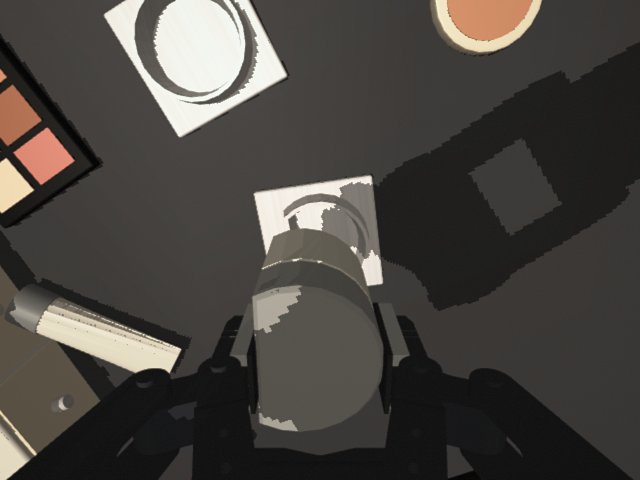

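```bash
python3 - <<'E'
from fit import *
d=pickle.load(open('pics/w6.png.pkl','rb'))
s=observe();R=np.array(s['tool_rot']);p=np.array(s['position'])
for uv in[(253,296),(260,428),(383,345)]:
    w=back(d,uv,.2225); print('lid',w.round(4),'tool',(R.T@(w-p)).round(4))
cs=[back(d,uv,.008) for uv in[(254,192),(374,175),(383,283)]]
print(np.round(cs,4),np.linalg.norm(cs[0]-cs[1]),np.linalg.norm(cs[2]-cs[1]),'centre',((cs[0]+cs[2])/2).round(4))
e=cs[1]-cs[2];print(np.degrees(np.arctan2(e[1],e[0])));e=cs[0]-cs[1];print(np.degrees(np.arctan2(e[1],e[0])))
# overlay well on top0, centre (.528,.2788), yaw -14.5
d=pickle.load(open('pics/top0.png.pkl','rb'));S=8
im=cv2.resize(d['image'][195:285,96:176],None,fx=S,fy=S,interpolation=cv2.INTER_CUBIC)[:,:,::-1].copy()
def D(off,h,z,n=80):
    r=28+off;f=14+off;a0=np.arccos(f/r);a=np.linspace(a0,2*np.pi-a0,n);P=np.c_[r*np.cos(a),r*np.sin(a)]*1e-3
    c,s_=np.cos(h[2]),np.sin(h[2]);P=P@np.array([[c,s_],[-s_,c]])+h[:2];return np.c_[P,np.full(n,z)]
h=[.528,.2788,np.radians(-14.5)]
for off,z,col in[(4,.008,(0,0,255)),(8,.03,(0,255,0)),(11,.03,(255,0,0))]:
    q=(proj(d,D(off,h,z))-[96,195]+.5)*S; cv2.polylines(im,[q.astype(np.int32)],True,col,1)
cv2.imwrite('pics/ov.png',cv2.resize(im,None,fx=.8,fy=.8))
E
```

```text
lid [0.5287 0.2236 0.2225] tool [-0.0324  0.0259 -0.0206]
lid [0.549  0.2699 0.2225] tool [-0.0324 -0.0246 -0.0206]
lid [0.4983 0.2557 0.2225] tool [-0.0323  0.0087  0.02  ]
[[0.5642 0.2224 0.008 ]
 [0.4688 0.2485 0.008 ]
 [0.4958 0.3413 0.008 ]] 0.09889669075280931 0.09658913017115837 centre [0.53   0.2818 0.008 ]
-106.23205125605213
-15.34609594684585
```

View pics/ov.png

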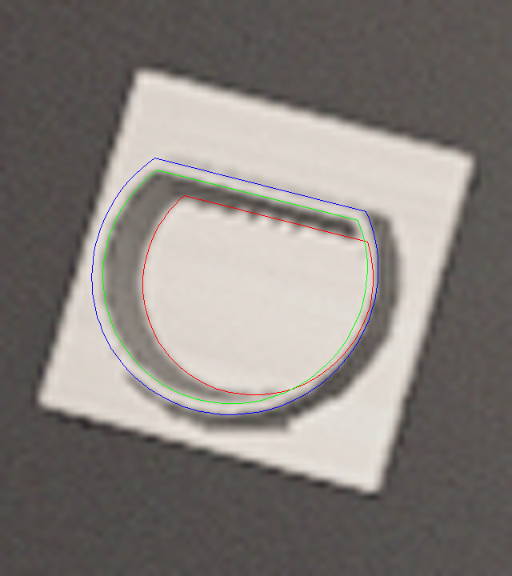

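Emit:
drive_tool:
  targets:
    - [[0, 0, 0, -0.1, 0, 0, -1], [0, 0, 0, -0.05, 0, 0, -1], [0, 0, 0, 0, 0, 0, -1]]

```text
time_s: 9.65
position: [0.5206, 0.2555, 0.1905]
tool_rot: [[-0.001, -0.26, -0.966], [-0.0, -0.966, 0.26], [-1.0, 0.0, 0.001]]
ft_force: [0.5, 0.8, -1.2]
grip_width: 0.0408
```

```bash
python3 go.py .5227 .2825 .09 165
```

```text
t 9.65 pos [0.5206 0.2555 0.1905] yaw 164.93 w 0.0408 F [ 0.5  0.8 -1.2] q [  14.4   26.6   73.4    0.    80.  -150.5]
shift units [ 2.009 -0.534  0.098] turn [-0.0012  0.0007 -0.0003] T-frame shift [ 2.009 -0.533  0.098]
```

Emit:
drive_tool:
  targets:
    - [[0, -0.3, 0.05, 0, 0, 0, -1], [0, -0.23, 0.05, 0, 0, 0, -1], [0.3, 0, 0, 0, 0, 0, -1], [0.3, 0, 0, 0, 0, 0, -1], [0.3, 0, 0, 0, 0, 0, -1]]

```text
time_s: 10.15
position: [0.5227, 0.2834, 0.1451]
tool_rot: [[0.0, -0.258, -0.966], [0.0, -0.966, 0.258], [-1.0, -0.0, 0.0]]
ft_force: [-0.5, 0.3, -1.2]
grip_width: 0.041
```

Emit:
drive_tool:
  targets:
    - [[0.3, 0, 0, 0, 0, 0, -1], [0.3, 0, 0, 0, 0, 0, -1], [0.3, 0, 0, 0, 0, 0, -1], [0.2, 0, 0, 0, 0, 0, -1], [0, 0, 0, 0, 0, 0, -1]]

```text
time_s: 10.65
position: [0.5223, 0.2827, 0.0895]
tool_rot: [[-0.002, -0.258, -0.966], [-0.001, -0.966, 0.258], [-1.0, 0.001, 0.002]]
ft_force: [0.3, 0.1, -2.0]
grip_width: 0.0409
```

```bash
python3 go.py .5227 .2825 .04 165; python3 -c "
from h import *
snap('wrist','w7.png')
snap('side','s7.png')"
```

```text
t 10.65 pos [0.5223 0.2827 0.0895] yaw 165.05 w 0.0409 F [ 0.3  0.1 -2. ] q [  17.    33.7   78.8    0.    67.6 -148. ]
shift units [ 0.99   0.    -0.011] turn [ 0.0009  0.0022 -0.0013] T-frame shift [ 0.99   0.002 -0.009]
```

View pics/w7.png

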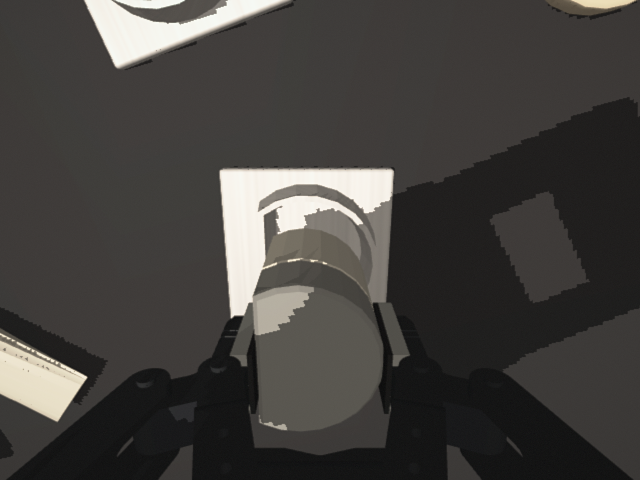

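View pics/s7.png

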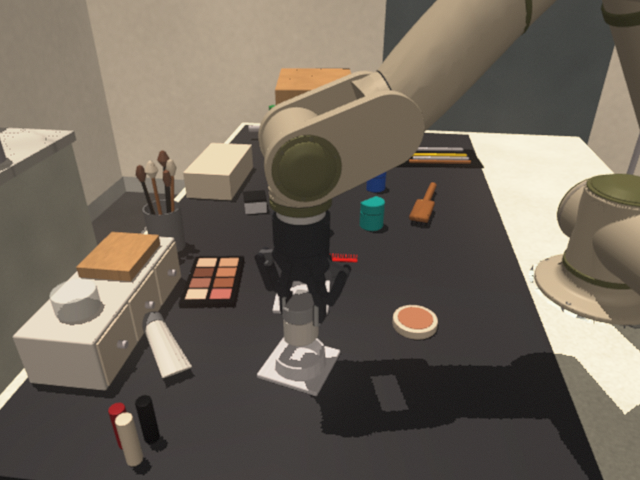

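```bash
python3 - <<'E'
from h import *
d=pickle.load(open('pics/w7.png.pkl','rb'))
s=observe();R=np.array(s['tool_rot']);p=np.array(s['position'])
for n,uv,z in[('c1',(220,169),.008),('c2',(394,167.5),.008),('l',(231,315),.008),('rimflat',(259,209),.03),('rimtop',(305,185),.03),('lidA',(253,296),.0895-.0313+.064),('lidB',(260,428),.1222),('lidback',(383,345),.1222)]:
    w=back(d,uv,z); print(n,w.round(4),'tool',(R.T@(w-p)).round(4))
E
```

```text
c1 [0.5642 0.2226 0.008 ] tool [ 0.0832  0.0475 -0.0552]
c2 [0.4704 0.2469 0.008 ] tool [0.0831 0.0482 0.0418]
l [0.5882 0.3111 0.008 ] tool [ 0.0832 -0.0442 -0.0555]
rimflat [0.5455 0.2455 0.03  ] tool [ 0.0612  0.0301 -0.0312]
rimtop [0.5191 0.2396 0.03  ] tool [ 0.0612  0.0427 -0.0071]
lidA [0.5359 0.2521 0.1222] tool [-0.031   0.0262 -0.0203]
lidB [0.5492 0.3008 0.1222] tool [-0.031  -0.0242 -0.0206]
lidback [0.5012 0.2793 0.1222] tool [-0.031   0.0089  0.0203]
```

```bash
python3 - <<'E'
from h import *
d=pickle.load(open('pics/w7.png.pkl','rb'))
s=observe();R=np.array(s['tool_rot']);p=np.array(s['position'])
def D(off,h,z,n=80):
    r=28+off;f=14+off;a0=np.arccos(f/r);a=np.linspace(a0,2*np.pi-a0,n);P=np.c_[r*np.cos(a),r*np.sin(a)]*1e-3
    c,s_=np.cos(h[2]),np.sin(h[2]);P=P@np.array([[c,s_],[-s_,c]])+h[:2];return np.c_[P,np.full(n,z)]
S=4;x0,y0,x1,y1=210,155,400,300;out=[]
hw=(p+R@np.array([0,-.0012,-.0067]))[:2];print(hw)
for h in([.528,.2788],list(hw)):
    h=h+[np.radians(-15)]
    im=cv2.resize(d['image'][y0:y1,x0:x1],None,fx=S,fy=S,interpolation=cv2.INTER_CUBIC)[:,:,::-1].copy()
    for off,z,col in[(13,.008,(0,0,255)),(8,.03,(0,255,0)),(11,.03,(255,0,0))]:
        q=(proj(d,D(off,h,z))-[x0,y0]+.5)*S; cv2.polylines(im,[q.astype(np.int32)],True,col,1)
    out.append(im[:300])
cv2.imwrite('pics/ov2.png',np.vstack(out))
E
```

```text
[0.52991278 0.28211357]
```

View pics/ov2.png

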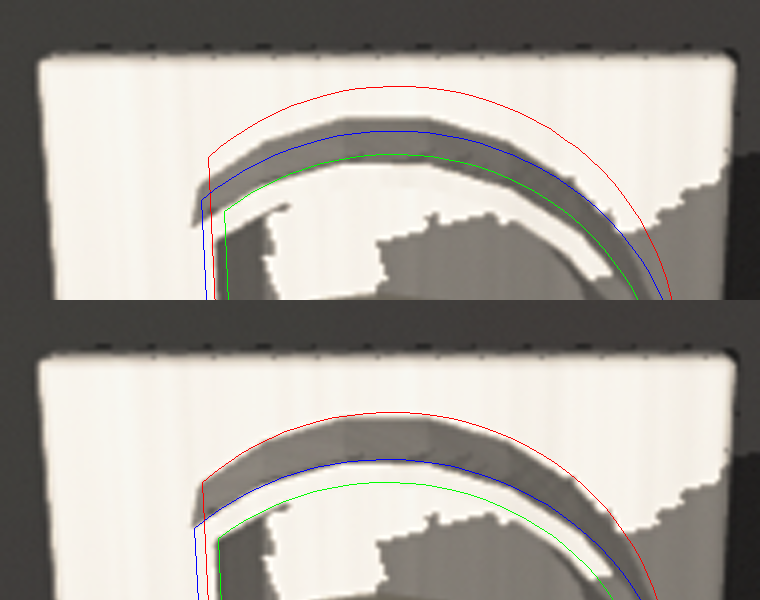

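The wrist view at (.530,.282) lies exactly on the collar; the top view says .279. I'll move about 1 mm towards the wrist estimate, then lower and look again.

Emit:
drive_tool:
  targets:
    - [[0, -0.025, -0.01, 0, 0.002, 0, -1], [0.2, 0, 0, 0, 0, 0, -1], [0.2, 0, 0, 0, 0, 0, -1], [0.1, 0, 0, 0, 0, 0, -1], [0, 0, 0, 0, 0, 0, -1]]

```text
time_s: 11.25
position: [0.5233, 0.283, 0.0646]
tool_rot: [[-0.0, -0.258, -0.966], [-0.001, -0.966, 0.258], [-1.0, 0.001, -0.0]]
ft_force: [0.8, 0.7, -1.7]
grip_width: 0.0413
```

```bash
python3 go.py .5227 .2837 .0393 165; python3 - <<'E'
from h import *
snap('wrist','w8.png');d=snap('top','top8.png')
a=cv2.imread('pics/w8.png')[140:460,180:460]; b=cv2.resize(cv2.imread('pics/top8.png')[190:290,90:190],(457,457)); s=snap('side','s8.png')
c=cv2.resize(cv2.imread('pics/s8.png')[270:400,240:360],(422,457),interpolation=cv2.INTER_CUBIC)
cv2.imwrite('pics/m8.png',np.hstack([cv2.resize(a,(370,423)),cv2.resize(c,(390,423))]))
E
```

```text
t 11.25 pos [0.5233 0.283  0.0646] yaw 165.06 w 0.0413 F [ 0.8  0.7 -1.7] q [ 1.70e+01  3.55e+01  8.02e+01 -1.00e-01  6.43e+01 -1.48e+02]
shift units [ 0.506 -0.01   0.014] turn [ 0.001  -0.0001 -0.0011] T-frame shift [ 0.506 -0.01   0.014]
```

View pics/m8.png

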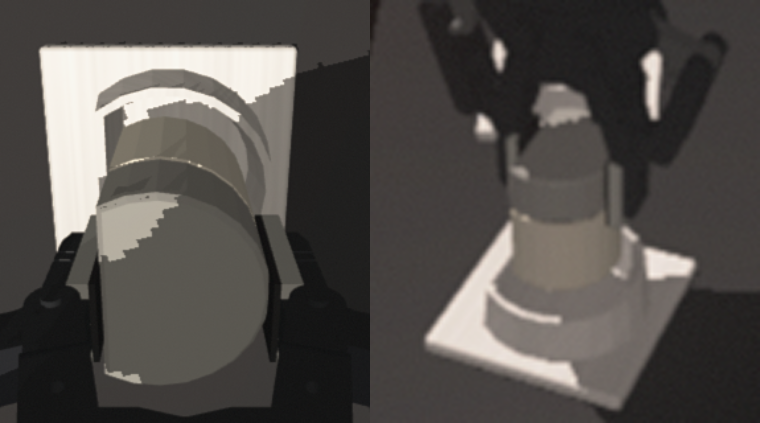

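The wrist and side views show the pot's foot inside the collar outline, with its flat parallel to the flat wall. I'll lower slowly.

Emit:
drive_tool:
  targets:
    - [[0.08, -0.01, 0.01, 0, 0, 0, -1], [0.08, 0, 0, 0, 0, 0, -1], [0.08, 0, 0, 0, 0, 0, -1], [0.06, 0, 0, 0, 0, 0, -1], [0, 0, 0, 0, 0, 0, -1]]

```text
time_s: 11.9
position: [0.5232, 0.2838, 0.0502]
tool_rot: [[0.001, -0.258, -0.966], [-0.001, -0.966, 0.258], [-1.0, 0.001, -0.001]]
ft_force: [0.4, -0.7, -2.2]
grip_width: 0.0412
```

```bash
python3 go.py .5227 .2837 .0393 165
```

```text
t 11.9 pos [0.5232 0.2838 0.0502] yaw 165.07 w 0.0412 F [ 0.4 -0.7 -2.2] q [ 1.710e+01  3.660e+01  8.100e+01 -1.000e-01  6.240e+01 -1.479e+02]
shift units [0.219 0.004 0.01 ] turn [ 0.0012 -0.0012 -0.0005] T-frame shift [0.219 0.004 0.009]
```

No contact so far; the remaining distance is about 11 mm.

Emit:
drive_tool:
  targets:
    - [[0.05, 0, 0, 0, 0, 0, -1], [0.05, 0, 0, 0, 0, 0, -1], [0.05, 0, 0, 0, 0, 0, -1], [0.03, 0, 0, 0, 0, 0, -1], [0, 0, 0, 0, 0, 0, -1]]

```text
time_s: 12.4
position: [0.5234, 0.2838, 0.0416]
tool_rot: [[0.002, -0.258, -0.966], [-0.001, -0.966, 0.258], [-1.0, 0.0, -0.002]]
ft_force: [-0.9, -0.3, -2.2]
grip_width: 0.0408
```

Emit:
drive_tool:
  targets:
    - [[0.02, 0, 0, 0, 0, 0, -1], [0.02, 0, 0, 0, 0, 0, -1], [0, 0, 0, 0, 0, 0, -1]]

```text
time_s: 12.7
position: [0.5234, 0.2838, 0.0397]
tool_rot: [[0.002, -0.258, -0.966], [-0.001, -0.966, 0.258], [-1.0, 0.0, -0.002]]
ft_force: [-0.3, -0.2, -1.6]
grip_width: 0.041
```

```bash
python3 go.py .5227 .2837 .0393 165;  python3 - <<'E'
from h import *
snap('wrist','w9.png'); s=snap('side','s9.png')
a=cv2.imread('pics/w9.png')[140:460,180:460]
c=cv2.imread('pics/s9.png')[270:400,240:360]
cv2.imwrite('pics/m9.png',np.hstack([cv2.resize(a,(370,423)),cv2.resize(c,(390,423),interpolation=cv2.INTER_CUBIC)]))
E
```

```text
t 12.7 pos [0.5234 0.2838 0.0397] yaw 165.07 w 0.041 F [-0.3 -0.2 -1.6] q [ 1.710e+01  3.740e+01  8.150e+01 -1.000e-01  6.100e+01 -1.479e+02]
shift units [0.008 0.006 0.013] turn [ 0.0012 -0.0019 -0.0001] T-frame shift [0.008 0.006 0.013]
```

View pics/m9.png

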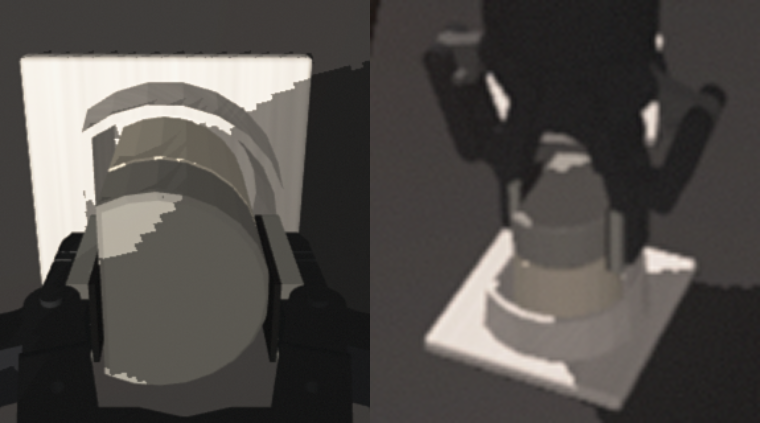

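Emit:
drive_tool:
  targets:
    - [[0.01, 0, 0, 0, 0, 0, -1], [0.01, 0, 0, 0, 0, 0, -1], [0, 0, 0, 0, 0, 0, -1]]

```text
time_s: 13.1
position: [0.5236, 0.2839, 0.0394]
tool_rot: [[0.002, -0.258, -0.966], [-0.0, -0.966, 0.258], [-1.0, -0.0, -0.002]]
ft_force: [-0.7, -0.7, 4.6]
grip_width: 0.0409
```

Emit:
drive_tool:
  targets:
    - [[0.01, 0, 0, 0, 0, 0, -1], [0, 0, 0, 0, 0, 0, -1]]

```text
time_s: 13.3
position: [0.5236, 0.2839, 0.0393]
tool_rot: [[0.003, -0.258, -0.966], [-0.0, -0.966, 0.258], [-1.0, -0.0, -0.003]]
ft_force: [-2.6, -1.3, 7.9]
grip_width: 0.0415
```

It touches down at the expected height (TCP .0393, pot underside at about 8 mm). Releasing.

Emit:
drive_tool:
  targets:
    - [[0, 0, 0, 0, 0, 0, 0.2], [0, 0, 0, 0, 0, 0, 0.4], [0, 0, 0, 0, 0, 0, 0.8], [0, 0, 0, 0, 0, 0, 0.8], [0, 0, 0, 0, 0, 0, 0.8]]

```text
time_s: 13.8
position: [0.5234, 0.2839, 0.0382]
tool_rot: [[0.002, -0.258, -0.966], [-0.001, -0.966, 0.258], [-1.0, 0.0, -0.002]]
ft_force: [1.3, -0.1, -0.4]
grip_width: 0.0767
```

```bash
python3 go.py .5227 .2837 .15 165;  python3 - <<'E'
from h import *
snap('wrist','w10.png')
E
```

```text
t 13.8 pos [0.5234 0.2839 0.0382] yaw 165.07 w 0.0767 F [ 1.3 -0.1 -0.4] q [ 1.710e+01  3.750e+01  8.160e+01 -1.000e-01  6.080e+01 -1.479e+02]
shift units [-2.236  0.007  0.01 ] turn [ 0.0013 -0.0019 -0.0001] T-frame shift [-2.236  0.007  0.014]
```

View pics/w10.png

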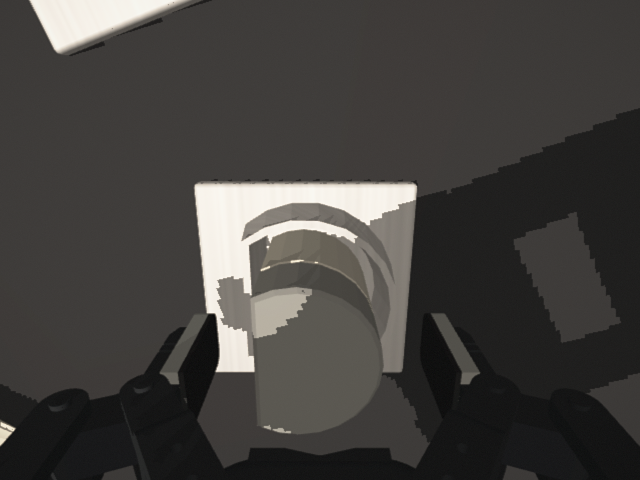

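The fingers are clear on both sides (pads at columns 215 and 425, pot at 252–383), so I'll retreat straight up.

Emit:
drive_tool:
  targets:
    - [[-0.2, 0, 0, 0, 0, 0, 0.8], [-0.3, 0, 0, 0, 0, 0, 0.8], [-0.4, 0, 0, 0, 0, 0, 0.8], [-0.4, 0, 0, 0, 0, 0, 0.8], [-0.4, 0, 0, 0, 0, 0, 0.8]]

```text
time_s: 14.35
position: [0.5233, 0.2839, 0.125]
tool_rot: [[0.003, -0.258, -0.966], [-0.0, -0.966, 0.258], [-1.0, -0.0, -0.003]]
ft_force: [0.0, 0.2, 0.2]
grip_width: 0.0774
```

Emit:
drive_tool:
  targets:
    - [[-0.4, 0, 0, 0, 0, 0, 0.8], [-0.4, 0, 0, 0, 0, 0, 0.8], [-0.4, 0, 0, 0, 0, 0, 0.8], [0, 0, 0, 0, 0, 0, 0.8]]

```text
time_s: 14.75
position: [0.5242, 0.2843, 0.1867]
tool_rot: [[0.008, -0.258, -0.966], [0.001, -0.966, 0.258], [-1.0, -0.003, -0.007]]
ft_force: [-0.2, -0.4, -0.7]
grip_width: 0.0766
```

Emit:
drive_tool:
  targets:
    - [[0, 0.5, 0, 0, 0, 0, 0.8], [0, 0.6, 0, 0, 0, 0, 0.8], [0, 0.6, 0, 0, 0, 0, 0.8], [0, 0.6, 0, 0, 0, 0, 0.8], [0, 0, 0, 0, 0, 0, 0.8]]

```text
time_s: 15.25
position: [0.4926, 0.1704, 0.1829]
tool_rot: [[0.0, -0.26, -0.966], [-0.001, -0.966, 0.26], [-1.0, 0.001, -0.001]]
ft_force: [-0.4, -0.6, 0.1]
grip_width: 0.0767
```

```bash
python3 go.py .5227 .2837 .15 165;  python3 - <<'E'
from h import *
snap('wrist','w11.png'); s=snap('side','s11.png'); snap('top','t11.png')
c=cv2.imread('pics/s11.png')[270:400,240:360]; b=cv2.imread('pics/t11.png')[190:290,90:190]
cv2.imwrite('pics/m11.png',np.hstack([cv2.resize(b,(400,430),interpolation=cv2.INTER_CUBIC),cv2.resize(c,(397,430),interpolation=cv2.INTER_CUBIC)]))
E
```

```text
t 15.25 pos [0.4926 0.1704 0.1829] yaw 164.91 w 0.0767 F [-0.4 -0.6  0.1] q [ 6.100e+00  2.130e+01  8.360e+01 -1.000e-01  7.500e+01 -1.588e+02]
shift units [ 0.656 -2.345  0.009] turn [-0.0015 -0.0008 -0.0011] T-frame shift [ 0.659 -2.345  0.005]
```

View pics/m11.png

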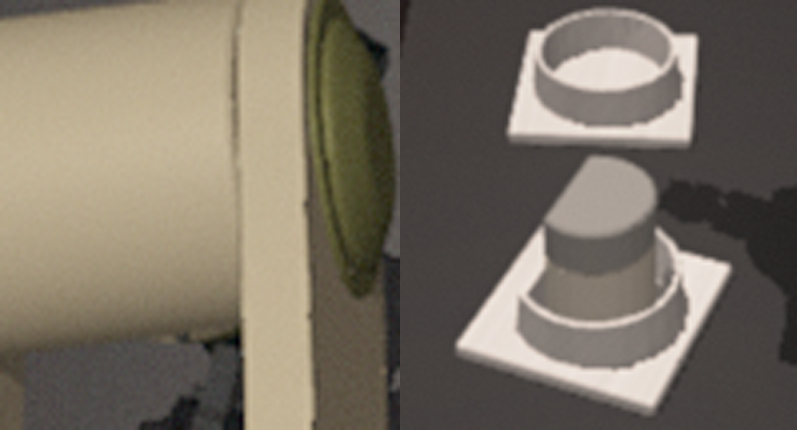

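View pics/t11.png

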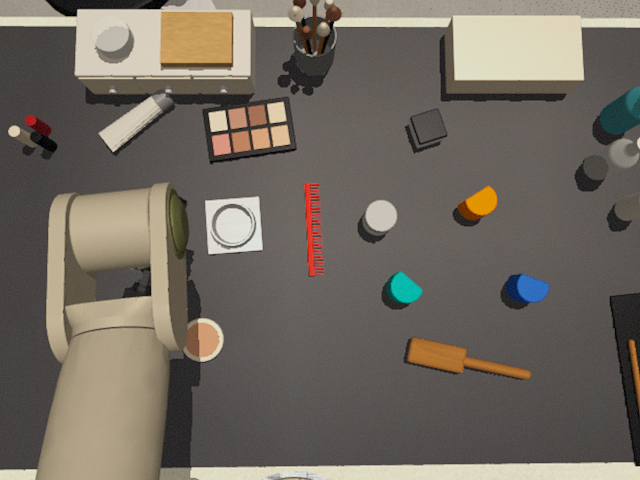

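The side view shows the pot upright in the D-well, flat along the flat wall. The top view shows the round pot and the look-alikes unmoved. One quantitative check: overlay the "home" outline on the side picture.

```bash
python3 - <<'E'
from fit import *
d=pickle.load(open('pics/s11.png.pkl','rb'));S=5;x0,y0=250,300
im=cv2.resize(d['image'][y0:y0+100,x0:x0+110],None,fx=S,fy=S,interpolation=cv2.INTER_CUBIC)[:,:,::-1].copy()
h=np.array([.529,.2805,np.radians(-15)])
def poly(P,col):
    q=(proj(d,P)-[x0,y0]+.5)*S; cv2.polylines(im,[q.astype(np.int32)],True,col,1)
poly(world(h,.072),(0,0,255))
c,s=np.cos(h[2]),np.sin(h[2])
sq=np.array([[1,1],[1,-1],[-1,-1],[-1,1]])*.049@np.array([[c,s],[-s,c]])+h[:2]
poly(np.c_[sq,np.full(4,.008)],(0,255,0))
cv2.imwrite('pics/ov11.png',im)
E
```

```text
(no output)
```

View pics/ov11.png

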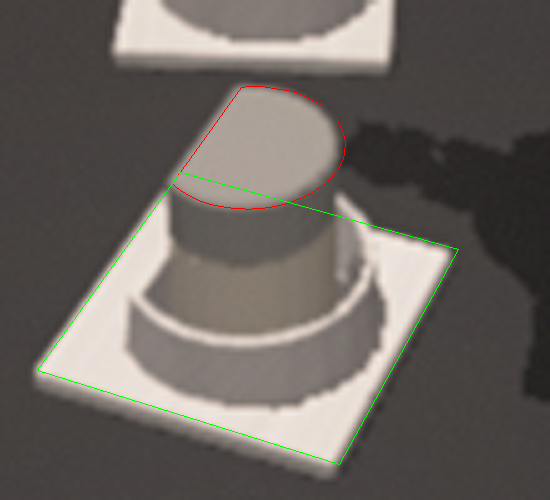

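The lid matches the fully-home outline to within 1–2 mm, in position, height and angle. Handing in.

```bash
python3 -c "
from h import *
print(close_job())"
```

```text
the job is handed in; nothing more can be done
None
```

The white D-shaped pot is standing upright in the D-shaped well, flat to the flat wall. I handed the job in after about 15.4 s of robot time; no verdict was reported.

I gripped the pot across flat and back (41 mm opening), carried it over, turned it about 205° and lowered it slowly. It touched down at the expected height, with the underside at about 8 mm and 5–8 N of contact force. I then released it and moved the arm away.

**Last checks:**
- **Seating:** in the side view, the lid matched the outline of a fully seated pot to within about 1–2 mm, in position, height and angle.
- **Everything else:** the round pot and the three coloured look-alikes are where they started in the top view. The gripper is clear, with no force reading beyond noise.

**Checks that disagreed:** the top and wrist cameras put the holder about 3–4 mm apart. I lowered the pot between the two, nearer the wrist camera's estimate, and it went in without touching the walls. The arm hid the seated pot from the top camera at the end, so the side view is the only final measurement of it.

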